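# Turn the vial carrier over and load the photometer

### The job

The grey vial carrier was left upside down on the pink drying mat. Turn it over so that its pockets face up, without letting it topple, and set it down in the photometer's black tray; then drop the green-capped sample vial into the pocket beside the blue stripe. Keep the green vial upright, let neither fall from a height, and leave the two other vials and the forceps alone.

Things in the scene. Friction and masses are not known exactly. Their poses are not given: they have to be found in the camera images.
- carrier: flat block 84 x 56 x 20 mm (x, y, z), 0.12 kg; grey face with two round blind pockets (28 mm wide, 15 mm deep) and a blue stripe along its +x end, other face black. Origin at the centre of the black face, z from there to the pocket face. Starts black face up: z points down, origin 20 mm above the mat. Stands unaided on its 56 x 20 mm end
- blue_pocket (a point): centre of the mouth of the pocket beside the blue stripe, at (+21, 0, 20) mm in the carrier's frame; axes as the carrier's
- plain_pocket (a point): centre of the mouth of the other pocket, at (-21, 0, 20) mm in the carrier's frame
- tray (a point): floor centre of the photometer's black tray, 8 mm above the table; z up, the carrier's 84 mm side goes along x. Rims 4 mm high bound a nest 92 x 64 mm, with 52 mm gaps midway in its long sides for fingers. Slab 130 mm along x, reaching 50 mm to -y; white housing (340 along x, 290 along y, 115 high, open lid to 220) begins 95 mm off to +y
- mat: fixed flat pink drying mat, 260 x 220 x 4 mm, under the carrier; origin at the centre of its underside
- blank_vial: sealed upright vial, 24 mm diameter, 50 mm tall (top 14 mm is the cap), white with a blue cap, not needed; origin at the centre of its underside, z up through the cap
- sample_vial: sealed upright vial, 24 mm diameter, 50 mm tall (top 14 mm is the cap), green with a green cap; origin at the centre of its underside, z up through the cap
- old_vial: sealed upright vial, 24 mm diameter, 50 mm tall (top 14 mm is the cap), amber with a black cap, not needed; origin at the centre of its underside, z up through the cap
- forceps: steel forceps, 130 x 16 x 8 mm, lying on the table along x, not needed; origin under the middle

How it is judged:
By the outcome, as a careful person would: the job done as asked, in the order asked, and still so for the second after the job is handed in, with the robot touching nothing.
It also fails if it takes over 72 s, if anything falls off the work surface, if the arm or the gripper's body presses on something with over 40 N, if the wrist force passes 120 N, or if a joint passes its speed limit or range.

### The arm

A 6-joint arm with a two-finger parallel gripper is mounted at the origin on the work surface. World frame = base frame: x ahead of the robot, y to its left, z up, the work surface at z = 0. Lengths are in m, angles in rad, forces in N, time in s.
With the tool pointing down it reaches from about 0.35 to 1 m from the base axis. Payload 7.1 kg.
Tool frame: the origin (TCP) lies midway between the tips of the shut fingers; the grasp point (between the pads) lies arm.pinch_z behind it (arm.pinch_z is the distance from the TCP to the grasp point, in m); z points along the fingers, y is the line along which they close (so a half turn about z gives the same grasp; the last joint's range is limited). The gripper opens to 85 mm and grips with 20 to 120 N. Pads are 22 mm wide; open, the fingers measure 114 mm over their backs; the gripper's body (76 mm by 85 mm) begins 54 mm behind the grasp point. The pads swing forward as they close: fully open they stand 13 mm farther back than shut.
Start: joints at [-1.302, 0.423, 1.63, -0, 1.089, -0.019], TCP at [0.177, -0.599, 0.2] pointing down, gripper open.
Joint ranges: [-3, 3], [-0.9, 2.11], [0.09, 2.58], [-1.31, 4.45], [0.11, 2.69], [-2.54, 2.54]. Speed limits (rad/s): [2.39, 2.39, 3.01, 3.14, 3.14, 3.14].

### API

Orientations are given as a unit quaternion [w, x, y, z].
In Python, from plant import arm, grab_frame, camera_params, cut_out, tip_of gives the robot as it stands. The module is installed in compiled form; this text tells all that it offers.
- The arm moves only by the shell command python3 -m creep 'ROWS' [OPENING] [FORCE]. ROWS is JSON, a list of rows, each an object with "xyz": the shift along the tool's x, y, z in m, a list of three; "roll": the turn about the tool's z in degrees. A call has 1 to 12 rows; each row shifts and turns the commanded pose from where the row before left it, along the tool's axes as they then stand; what a row does not reach is not made up. A row lasts 1/8 s, in which the tool goes at most 62.5 mm and 10.7 degrees, less where a joint would pass 70% of its speed; a pose out of reach is approached as far as the arm can. A call is refused whole if a number of a shift passes 0.0625 or a number of a turn 10.7, either way. A call with a gripper value outside its range is refused whole. OPENING is the opening, from -1 (shut) to 1 (fully open), set as the call begins (- or left out, the last holds). The fingers move at their own pace and stop on an object; FORCE is the grip in N (left out, the last holds). Time passes only in rows, so rows that do not move let the fingers close. It gives the time, the measured TCP pose, the force, the opening and the grip force at its end, in the units of the state.
- arm.observe(): the state, without advancing time (a new reading comes with each control period).
- grab_frame(name): name is "scene" or "top" or "wrist"; returns the picture (420x560x3 uint8, red, green, blue); there is no depth.
- camera_params(name): a dict with "camera_matrix" (3x3 intrinsics, pixels), "origin" and "attitude" of the camera in the world; the wrist camera has in their place "tool_from_camera" (4x4, takes a point from camera to tool coordinates, whose origin is the TCP and whose axes are the flange's). Camera axes: x right, y down, z forward; pixel columns grow to the right and rows downward; lengths in m; the calibration is good to about 2 mm. A picture is of the moment at which its call begins: read the wrist's pose just before it. camera_params takes no time and is no camera call.
- arm.sign_off(): hands the job in; it is judged then, once.
Trained networks look in the newest picture that a camera, given by its name, has taken for a name from the list of things; names that differ only in an ending like _2 or _b are one class to them, and where a whole thing is asked for, a point or a joint stands for the part that bears it (a point fixed in the world has none). Each returns a list of dicts, best first, with "confidence" (0 to 1); they miss things now and then, are a little off and sometimes report something else, mostly with a low value. They report only what shows in the picture. A call takes as long as a camera call.
- cut_out(camera, thing): "region" (420x560 bool, what is visible of it) and "bbox" ([left, top, right, bottom] in pixels, round what is visible of it).
- tip_of(camera, thing): "location" ([row, column] in pixels: a listed point, or the origin of a listed thing).
The state is a dict: "clock": time; "joints": joint angles; "qd": joint speeds; "joint_torque": joint torques, N m; "ee_pos": TCP position; "orientation": TCP orientation; "force": force on the tool from outside, world axes, zero at the start; "wrist_torque": the same for the moment, N m; "finger_gap": opening from 0.0 (shut) to 1.0 (fully open); "grasp_force": force on a finger pad.
Only numpy, scipy, OpenCV 4.12 (cv2) and the standard library are available. Lean on these libraries where they do the work, as an engineer would, in place of code of your own. Each camera call takes 0.05 s, during which the arm holds its last target. There are 200 camera calls.

## Working session

There is one attempt and no reset: what is moved stays moved. The work goes in short steps, Python scripts to look and compute and a shell command to move; the robot and the scene stay as the last step left them, time stands still between calls to the robot, and variables do not carry over. Pictures are saved under pics/ and viewed, at most 10 in all, crops included, and the job is handed in when it is done.

```bash
mkdir -p pics; cat > h.py <<'E'
import numpy as np, cv2, json
from scipy.spatial.transform import Rotation as R
from plant import arm, grab_frame, camera_params, cut_out, tip_of
def Rq(q): return R.from_quat([q[1],q[2],q[3],q[0]]).as_matrix()
def cam(name, st=None):
    p=camera_params(name); K=np.array(p["camera_matrix"])
    if name=="wrist":
        T=np.array(p["tool_from_camera"]); st=st or arm.observe()
        Rt=Rq(st["orientation"]); return K,Rt@T[:3,:3],np.array(st["ee_pos"])+Rt@T[:3,3]
    A=np.array(p["attitude"],float)
    A=A if A.shape==(3,3) else Rq(A)
    return K,A,np.array(p["origin"])
def ray(c,rc):
    K,A,o=c; d=A@np.linalg.inv(K)@[rc[1],rc[0],1]; return o,d/np.linalg.norm(d)
def atz(c,rc,z):
    o,d=ray(c,rc); return o+d*(z-o[2])/d[2]
def tri(cr):
    M=np.zeros((3,3));b=np.zeros(3)
    for c,rc in cr:
        o,d=ray(c,rc);P=np.eye(3)-np.outer(d,d);M+=P;b+=P@o
    return np.linalg.solve(M,b)
def proj(c,p):
    K,A,o=c; q=K@(A.T@(np.array(p)-o)); return q[:2]/q[2]
def save(img,n): cv2.imwrite("pics/"+n,img[:,:,::-1])
E
python3 - <<'E'
from h import *
np.set_printoptions(precision=4,suppress=True)
print(arm.pinch_z, arm.observe())
for n in("scene","top"):
    print(camera_params(n))
    save(grab_frame(n),n+"0.png")
    for t in("carrier","blue_pocket","tray","mat","blank_vial","sample_vial","old_vial","forceps"):
        print(n,t,[(np.round(r["location"],1),round(r["confidence"],2)) for r in tip_of(n,t)[:2]],[(np.round(r["bbox"]),round(r["confidence"],2)) for r in cut_out(n,t)[:2]] if t!="blue_pocket" else "")
E
```

```text
0.0187 {'clock': 0.0, 'joints': array([-1.302 ,  0.4238,  1.6307,  0.    ,  1.0886, -0.019 ]), 'qd': array([-0.0005,  0.0003, -0.0006, -0.0005,  0.0006, -0.0001]), 'joint_torque': array([  0.0029, -55.7384, -28.1746,   0.0001,   0.0073,  -0.    ]), 'ee_pos': array([ 0.1773, -0.5987,  0.1993]), 'orientation': array([-0.0008,  0.9897,  0.1434, -0.0001]), 'force': array([ 0.0179, -0.2706,  0.4632]), 'wrist_torque': array([-0.0342,  0.0012, -0.0251]), 'grasp_force': 0.0, 'finger_gap': 0.9993894945301335}
{'camera_matrix': array([[498.023 ,   0.    , 277.9814],
       [  0.    , 498.023 , 209.1754],
       [  0.    ,   0.    ,   1.    ]]), 'origin': array([1.3773, 0.0478, 0.6428]), 'attitude': array([-0.3011,  0.5807,  0.6717, -0.3478])}
scene carrier [(array([214.8, 291.8]), 0.72)] [(array([273., 206., 308., 239.]), 0.85)]
scene blue_pocket [(array([225.2, 288.7]), 0.74)] 
scene tray [(array([234.5, 441.2]), 0.7)] [(array([416., 157., 559., 305.]), 0.87), (array([270., 204., 310., 240.]), 0.34)]
scene mat [(array([228.8, 290.8]), 0.64)] [(array([230., 193., 346., 277.]), 0.95)]
scene bla
[... 737 characters left out ...]
244., 193., 279., 234.]), 0.81)]
top blue_pocket [(array([202.2, 262.5]), 0.97)] 
top tray [(array([215.3, 118. ]), 0.64)] [(array([  0., 127., 146., 298.]), 0.6)]
top mat [(array([196.5, 264.7]), 0.9)] [(array([208., 138., 320., 264.]), 0.96), (array([245., 190., 280., 235.]), 0.18)]
top blank_vial [(array([165.7, 359.2]), 0.57), (array([210.5, 259.4]), 0.18)] []
top sample_vial [(array([210.8, 386.2]), 0.43)] [(array([383., 204., 394., 215.]), 0.56)]
top old_vial [(array([260.3, 390.4]), 0.63)] [(array([386., 250., 402., 264.]), 0.58), (array([244., 190., 280., 235.]), 0.45)]
top forceps [(array([211.6, 259.9]), 0.4), (array([200.4, 267.4]), 0.16)] [(array([424., 195., 438., 252.]), 0.72)]
```

```bash
python3 - <<'E'
from h import *
np.set_printoptions(precision=4,suppress=True)
cs,ct=cam("scene"),cam("top")
for n,a,b in [("carrier",(214.8,291.8),(212.8,259.6)),("blue",(225.2,288.7),(202.2,262.5)),("tray",(234.5,441.2),(215.3,118)),("mat",(228.8,290.8),(196.5,264.7)),("blank",(245,174.8),(165.7,359.2)),("sample",(214.8,168.5),(210.8,386.2)),("old",(189.1,180.9),(260.3,390.4))]:
    print(n,tri([(cs,a),(ct,b)]),atz(cs,a,.0),atz(ct,b,.0))
a=cv2.imread("pics/scene0.png");b=cv2.imread("pics/top0.png")
cv2.imwrite("pics/m0.png",cv2.resize(np.hstack([a,b]),(800,300)))
E
```

```text
carrier [ 0.5258 -0.0458  0.0238] [ 0.4932 -0.05    0.    ] [ 0.5287 -0.0443  0.    ]
blue [ 0.5501 -0.0506  0.0138] [ 0.5319 -0.0519  0.    ] [ 0.5523 -0.0511  0.    ]
tray [0.5284 0.2651 0.0083] [0.5176 0.2672 0.    ] [0.5295 0.2687 0.    ]
mat [ 0.5621 -0.0502  0.0135] [ 0.5438 -0.0459  0.    ] [ 0.565  -0.0562  0.    ]
blank [ 0.6312 -0.271  -0.0005] [ 0.6316 -0.2723  0.    ] [ 0.6307 -0.2695  0.    ]
sample [ 0.5274 -0.3233 -0.0038] [ 0.5327 -0.3186  0.    ] [ 0.5275 -0.3247  0.    ]
old [ 0.4182 -0.3284 -0.0065] [ 0.4281 -0.323   0.    ] [ 0.4185 -0.3282  0.    ]
```

View pics/top0.png

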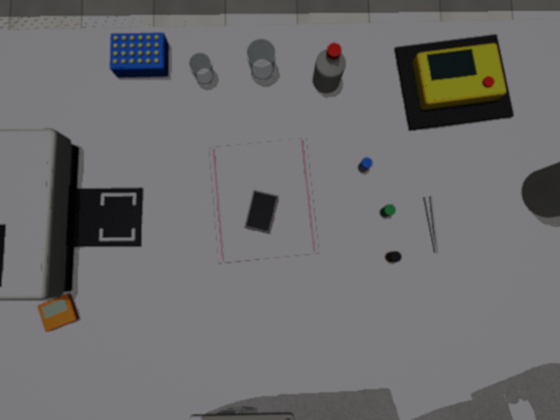

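View pics/scene0.png

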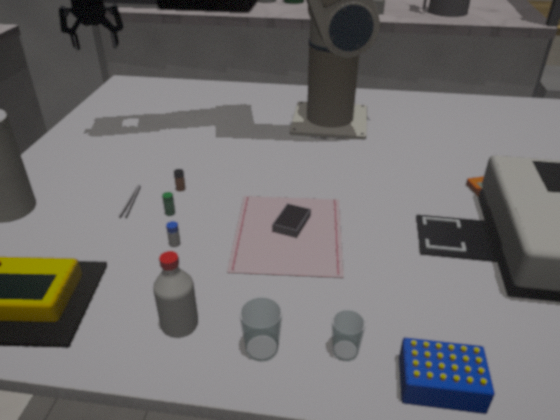

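The top view shows the tray at about (row 215, col 118), the carrier black side up at (212, 260), and the vials blue (163, 366), green (211, 389) and black (257, 393). The scene view agrees with this. I'll move the wrist camera over the carrier next.

```bash
cat >> h.py <<'E'
def yaw():
    q=arm.observe()["orientation"]; x=Rq(q)[:,0]; return np.degrees(np.arctan2(x[1],x[0]))
def togo(p,yw=None,n=None):
    st=arm.observe(); Rt=Rq(st["orientation"]); d=Rt.T@(np.array(p)-st["ee_pos"])
    n=n or int(np.ceil(np.abs(d).max()/.058))
    y=yaw(); r=0 if yw is None else -((yw-y+90)%180-90)
    print("clock %.2f"%st["clock"],"ee",np.round(st["ee_pos"],4),"yaw %.1f"%y,"tool shift",np.round(d,4),"rows",n,np.round(d/n,4),"then roll %.1f"%r)
E
python3 - <<'E'
from h import *
np.set_printoptions(precision=4,suppress=True)
ct=cam("top"); grab_frame("top"); m=cut_out("top","carrier")[0]["region"].astype(np.uint8)
p=np.argwhere(m); w=np.array([atz(ct,q,.022)[:2] for q in p]); r=cv2.minAreaRect((w*1000).astype(np.float32)); print(r)
print(camera_params("wrist"))
togo([.46,-.045,.30],None); togo([.46,-.045,.30],-13)
E
```

```text
Traceback (most recent call last):
IndexError: list index out of range
```

```bash
python3 - <<'E'
from h import *
np.set_printoptions(precision=4,suppress=True)
ct=cam("top"); m=None
for i in range(4):
    grab_frame("top"); c=cut_out("top","carrier")
    if c and c[0]["confidence"]>.5: m=c[0]["region"];break
p=np.argwhere(m); w=np.array([atz(ct,q,.022)[:2] for q in p]); r=cv2.minAreaRect((w*1000).astype(np.float32)); print(r)
print(camera_params("wrist"))
togo([.46,-.045,.30],-13)
E
```

```text
((529.3275756835938, -48.65800476074219), (57.44734573364258, 87.19868469238281), 75.8227767944336)
{'camera_matrix': array([[321.6505,   0.    , 280.2871],
       [  0.    , 321.6505, 209.9752],
       [  0.    ,   0.    ,   1.    ]]), 'tool_from_camera': array([[-0.0007, -0.9512, -0.3087,  0.0797],
       [ 1.    , -0.001 ,  0.0007,  0.0013],
       [-0.001 , -0.3086,  0.9512, -0.1736],
       [ 0.    ,  0.    ,  0.    ,  1.    ]])}
clock 1.80 ee [ 0.1774 -0.5993  0.2001] yaw 16.5 tool shift [ 0.4283 -0.4513 -0.0999] rows 8 [ 0.0535 -0.0564 -0.0125] then roll 29.5
```

```bash
python3 -m creep '[{"xyz":[0.054,-0.055,-0.008],"roll":0},{"xyz":[0.054,-0.055,-0.008],"roll":0},{"xyz":[0.054,-0.055,-0.008],"roll":0},{"xyz":[0.054,-0.055,0],"roll":0},{"xyz":[0.054,-0.055,0],"roll":0},{"xyz":[0.054,-0.055,0],"roll":0},{"xyz":[0.054,-0.055,0],"roll":0},{"xyz":[0.054,-0.055,0],"roll":0},{"xyz":[0,0,0],"roll":10.2},{"xyz":[0,0,0],"roll":10.2},{"xyz":[0,0,0],"roll":10.2},{"xyz":[0,0,0],"roll":0}]' 1
cat > w.py <<'E'
from h import *
import sys
np.set_printoptions(precision=4,suppress=True)
st=arm.observe(); c=cam("wrist",st); img=grab_frame("wrist")
if len(sys.argv)>1: save(img,sys.argv[1])
print(st["ee_pos"],yaw(),st["clock"])
for t in sys.argv[2:]:
    nm,z=t.split(":"); z=float(z)
    for r in tip_of("wrist",nm)[:2]: print(nm,"tip",np.round(r["location"],1),round(r["confidence"],2),atz(c,r["location"],z))
    for r in cut_out("wrist",nm)[:1]:
        p=np.argwhere(r["region"]); w=np.array([atz(c,q,z)[:2] for q in p]); print(nm,"cut",round(r["confidence"],2),np.round(r["bbox"]),cv2.minAreaRect((w*1000).astype(np.float32)))
E
python3 w.py w1.png carrier:.024 mat:.004 blue_pocket:.004
```

```text
clock: 3.3
ee_pos: [0.4117, -0.1586, 0.2196]
orientation: [0.0, 0.993, -0.122, 0.0]
force: [0.1, -0.3, 0.2]
finger_gap: 1.004
grasp_force: 0.0
[ 0.4117 -0.1586  0.2196] -13.899959165116728 3.3
carrier tip [ 95.7 155.1] 0.94 [ 0.5323 -0.0503  0.024 ]
carrier cut 0.95 [126.  56. 190. 138.] ((530.7649536132812, -53.13262176513672), (61.52285385131836, 83.88276672363281), 75.61796569824219)
mat cut 0.58 [ 18.   1. 286. 206.] ((548.8675537109375, -55.603729248046875), (236.3490753173828, 219.6154022216797), 4.26016902923584)
blue_pocket tip [ 76.3 159. ] 0.81 [ 0.5529 -0.055   0.004 ]
blue_pocket tip [ 40.  400.7] 0.66 [ 0.5236 -0.3226  0.004 ]
blue_pocket cut 0.93 [124.  54. 191. 140.] ((533.0338134765625, -46.45701217651367), (65.38567352294922, 88.27835845947266), 75.61080932617188)
```

View pics/w1.png

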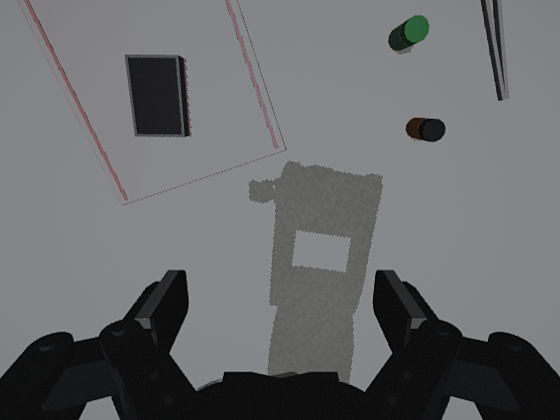

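The wrist view shows the carrier at (row 96, col 155) on the mat, aligned with the tool. The pose agrees to within 2 mm across all views: centre (0.531, −0.050), yaw −14°, top at z = 24 mm. Next I grip the far-from-blue end lightly.

```bash
python3 -c "
from h import *
togo([.488,-.0395,.06],-14.2)"
```

```text
clock 3.65 ee [ 0.4115 -0.1587  0.2195] yaw -14.1 tool shift [ 0.0452 -0.1342  0.1595] rows 3 [ 0.0151 -0.0447  0.0532] then roll 0.1
```

```bash
python3 -m creep '[{"xyz":[0.009,-0.027,0.02],"roll":0},{"xyz":[0.009,-0.027,0.03],"roll":0},{"xyz":[0.009,-0.027,0.03],"roll":0},{"xyz":[0.009,-0.027,0.03],"roll":0},{"xyz":[0.009,-0.027,0.03],"roll":0},{"xyz":[0,0,0.02],"roll":0},{"xyz":[0,0,0],"roll":0}]' 1
python3 - <<'E'
from h import *
togo([.488,-.0395,.012],-14.2)
save(grab_frame("wrist"),"w2.png")
E
```

```text
clock: 4.53
ee_pos: [0.4869, -0.0383, 0.0581]
orientation: [0.0, 0.993, -0.122, -0.002]
force: [-0.4, 0.8, -0.5]
finger_gap: 1.005
grasp_force: 0.0
clock 4.53 ee [ 0.4869 -0.0383  0.0581] yaw -14.0 tool shift [0.0015 0.0009 0.0461] rows 1 [0.0015 0.0009 0.0461] then roll 0.2
```

View pics/w2.png

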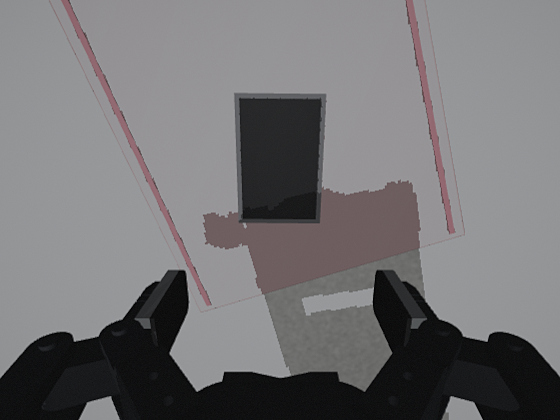

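The carrier is centred between the fingers (columns 235–325) and square to them. I descend and close in small steps.

```bash
python3 -m creep '[{"xyz":[0.0015,0.001,0.023],"roll":0},{"xyz":[0,0,0.023],"roll":0},{"xyz":[0,0,0],"roll":0}]' 1 20
python3 -m creep '[{"xyz":[0,0,0],"roll":0},{"xyz":[0,0,0],"roll":0},{"xyz":[0,0,0],"roll":0},{"xyz":[0,0,0],"roll":0}]' 0.33 20
python3 -m creep '[{"xyz":[0,0,0],"roll":0},{"xyz":[0,0,0],"roll":0}]' 0.28 20
```

```text
clock: 4.95
ee_pos: [0.4888, -0.0404, 0.0135]
orientation: [0.0, 0.992, -0.123, -0.001]
force: [-0.8, 0.0, 0.1]
finger_gap: 0.998
grasp_force: 0.0
clock: 5.45
ee_pos: [0.4896, -0.04, 0.0139]
orientation: [-0.0, 0.992, -0.123, 0.0]
force: [-0.0, 0.5, 0.5]
finger_gap: 0.667
grasp_force: 0.0
clock: 5.7
ee_pos: [0.4893, -0.04, 0.0135]
orientation: [-0.0, 0.992, -0.123, -0.0]
force: [-0.3, 0.7, 0.8]
finger_gap: 0.64
grasp_force: 0.0
```

```bash
python3 -m creep '[{"xyz":[0,0,0],"roll":0},{"xyz":[0,0,0],"roll":0}]' 0.24 20
python3 - <<'E'
from h import *
save(grab_frame("wrist")[100:400,100:460],"w3.png")
E
```

```text
clock: 5.95
ee_pos: [0.4893, -0.04, 0.0134]
orientation: [-0.0, 0.992, -0.123, -0.0]
force: [-0.2, 0.3, 0.4]
finger_gap: 0.62
grasp_force: 0.0
```

View pics/w3.png

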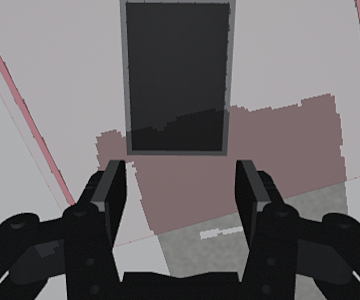

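```bash
python3 - <<'E'
from h import *
np.set_printoptions(precision=1,suppress=True)
st=arm.observe(); c=cam("wrist",st); Rt=Rq(st["orientation"]); e=st["ee_pos"]
for b in(-.005,-.009): 
  for x in(-.011,.011): print(b,x,proj(c,e+Rt@[x,.026,b])-[100,100])
for sx in(155,3):
  for sy in(127,229): print(sx, 1000*atz(c,(sx+100,sy+100),.024))
print(1000*e)
E
```

```text
-0.005 -0.011 [223.1 169.5]
-0.005 0.011 [224.7 134.7]
-0.009 -0.011 [224.  172.9]
-0.009 0.011 [225.7 137.4]
155 [497.4 -12.3  24. ]
155 [483.5 -67.5  24. ]
3 [574.5 -35.9  24. ]
3 [562.5 -83.5  24. ]
[489.3 -40.   13.4]
```

```bash
python3 -m creep '[{"xyz":[0,0,0],"roll":0},{"xyz":[0,0,0],"roll":0}]' 0.18 20
python3 -m creep '[{"xyz":[0,0,0],"roll":0},{"xyz":[0,0,0],"roll":0}]' 0.12 20
python3 - <<'E'
from h import *
a=grab_frame("scene")[150:260,230:370]; w=grab_frame("wrist")[130:350,120:440]
a=cv2.resize(a,(400,314),interpolation=cv2.INTER_CUBIC); w=cv2.resize(w,(400,275),interpolation=cv2.INTER_CUBIC)
w=np.vstack([w,np.zeros((39,400,3),np.uint8)])
save(np.hstack([a,w]),"s4.png")
E
```

```text
clock: 6.25
ee_pos: [0.4893, -0.04, 0.0135]
orientation: [-0.0, 0.992, -0.123, -0.0]
force: [-0.1, 0.8, 0.1]
finger_gap: 0.591
grasp_force: 0.0
clock: 6.5
ee_pos: [0.4893, -0.04, 0.0135]
orientation: [-0.0, 0.992, -0.123, -0.0]
force: [-0.6, -0.5, 0.1]
finger_gap: 0.556
grasp_force: 0.0
```

View pics/s4.png

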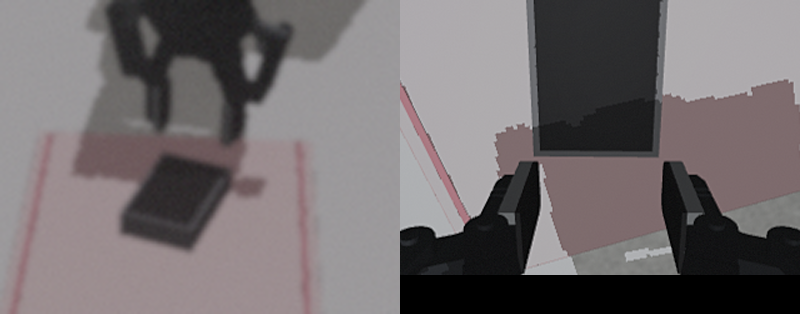

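```bash
python3 - <<'E'
from h import *
np.set_printoptions(precision=4,suppress=True)
cs=cam("scene")
for rc in((195.5,285.3),(199,311)):
    o,d=ray(cs,rc); print(o+d*(.489-o[0])/d[0])
c=cam("wrist"); print(proj(cs,arm.observe()["ee_pos"]))
st=arm.observe();print(proj(c,st["ee_pos"]))
E
```

```text
[ 0.489  -0.0654  0.0468]
[ 0.489  -0.0096  0.0431]
[296.6382 209.1633]
[278.7684 248.787 ]
```

The fingertips really stand about 31 mm behind the reported TCP; both cameras agree, and the fingers closed to 47 mm without touching anything. I'll reopen and go lower with that offset.

```bash
python3 -m creep '[{"xyz":[0,0,0],"roll":0},{"xyz":[0,0,0],"roll":0},{"xyz":[0,0,0.01],"roll":0},{"xyz":[0,0,0.01],"roll":0},{"xyz":[0,0,0.01],"roll":0},{"xyz":[0,0,0],"roll":0}]' 0.55 20
python3 -m creep '[{"xyz":[0,0,0],"roll":0},{"xyz":[0,0,0],"roll":0},{"xyz":[0,0,0],"roll":0}]' 0.31 20
```

```text
clock: 7.35
ee_pos: [0.4885, -0.0399, -0.0177]
orientation: [0.0, 0.992, -0.123, -0.001]
force: [0.6, -0.3, -0.1]
finger_gap: 0.776
grasp_force: 0.0
clock: 7.72
ee_pos: [0.4895, -0.04, -0.0163]
orientation: [-0.0, 0.992, -0.123, 0.0]
force: [-0.3, 0.2, 0.4]
finger_gap: 0.653
grasp_force: 1.6
```

```bash
python3 -m creep '[{"xyz":[0,0,0],"roll":0},{"xyz":[0,0,0],"roll":0}]' 0.29 20;python3 -m creep '[{"xyz":[0,0,0],"roll":0},{"xyz":[0,0,0],"roll":0}]' 0.27 20
```

```text
clock: 7.98
ee_pos: [0.4894, -0.04, -0.0164]
orientation: [-0.0, 0.992, -0.123, 0.0]
force: [-1.2, -0.4, -0.3]
finger_gap: 0.648
grasp_force: 13.2
clock: 8.22
ee_pos: [0.4894, -0.04, -0.0165]
orientation: [-0.0, 0.992, -0.123, 0.0]
force: [-0.9, -0.0, 0.5]
finger_gap: 0.65
grasp_force: 21.3
```

Contact is at a 55.5 mm gap, and the grip force follows the opening. I ease it to a few newtons so the carrier can pivot in the pads, then lift along an arc about the blue end.

```bash
python3 -m creep '[{"xyz":[0,0,0],"roll":0},{"xyz":[0,0,0],"roll":0}]' 0.302 20
python3 -m creep '[{"xyz":[0.003,0,-0.01],"roll":0},{"xyz":[0.004,0,-0.01],"roll":0},{"xyz":[0.006,0,-0.009],"roll":0},{"xyz":[0.006,0,-0.008],"roll":0},{"xyz":[0,0,0],"roll":0}]' 0.302 20
cat > s.py <<'E'
from h import *
import sys
st=arm.observe(); a=grab_frame("scene"); w=grab_frame("wrist"); 
u,v=proj(cam("scene"),st["ee_pos"]-np.array([0,0,-.03])); u=int(min(max(u,80),480)); v=int(min(max(v,60),360))
a=cv2.resize(a[v-60:v+60,u-80:u+80],(400,300),interpolation=cv2.INTER_CUBIC); w=cv2.resize(w,(400,300))
save(np.hstack([a,w]),sys.argv[1])
E
python3 s.py s5.png
```

```text
clock: 8.48
ee_pos: [0.4894, -0.04, -0.0165]
orientation: [-0.0, 0.992, -0.123, 0.0]
force: [0.7, 1.0, -0.5]
finger_gap: 0.654
grasp_force: 7.3
clock: 9.1
ee_pos: [0.5091, -0.0449, 0.0214]
orientation: [-0.0, 0.992, -0.123, 0.001]
force: [-0.4, 1.0, -0.1]
finger_gap: 0.648
grasp_force: 6.7
```

View pics/s5.png

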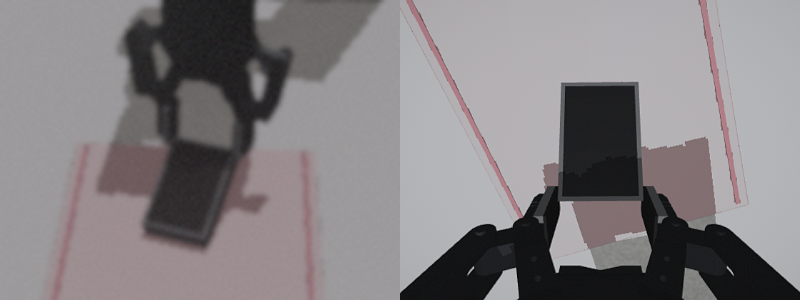

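The carrier is pivoting as intended: its gripped end is raised and the blue end stays on the mat. I continue to vertical.

```bash
python3 -m creep '[{"xyz":[0.007,0,-0.007],"roll":0},{"xyz":[0.008,0,-0.007],"roll":0},{"xyz":[0.009,0,-0.005],"roll":0},{"xyz":[0.01,0,-0.004],"roll":0},{"xyz":[0.01,0,-0.003],"roll":0},{"xyz":[0.01,0,-0.001],"roll":0},{"xyz":[0.01,0,0],"roll":0},{"xyz":[0.006,0,0],"roll":0},{"xyz":[0.005,0,0.001],"roll":0},{"xyz":[0,0,0],"roll":0}]' 0.302 20
python3 s.py s6.png
```

```text
clock: 10.45
ee_pos: [0.5805, -0.063, 0.0462]
orientation: [-0.0, 0.992, -0.123, -0.0]
force: [-0.1, -0.2, -0.6]
finger_gap: 0.654
grasp_force: 6.6
```

View pics/s6.png

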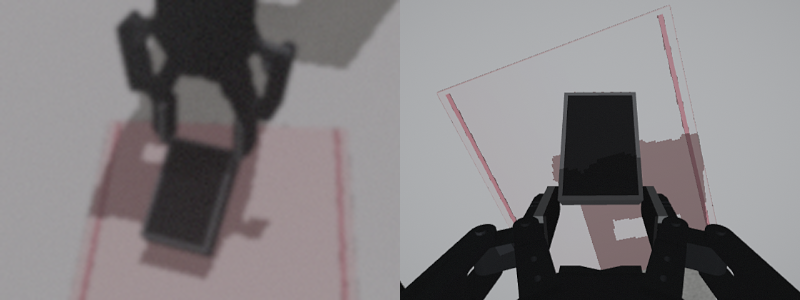

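It stopped pivoting with only ~25° of tilt, so the grip is still too firm. I lower the free end back to the mat and loosen a little more before raising.

```bash
python3 -m creep '[{"xyz":[0,0,0.01],"roll":0},{"xyz":[0,0,0.01],"roll":0},{"xyz":[0,0,0.008],"roll":0},{"xyz":[0,0,0],"roll":0}]' 0.302 20
python3 -m creep '[{"xyz":[0,0,0],"roll":0},{"xyz":[0,0,0],"roll":0}]' 0.308 20
cat > t.py <<'E'
from h import *
st=arm.observe(); c=cam("wrist",st); img=grab_frame("wrist")
g=cut_out("wrist","carrier"); m=g[0]["region"]; rows=np.where(m.sum(1)>20)[0]
a,b=rows[0],rows[-1]; k=max((b-a)//10,2)
w=lambda r:m[r].sum()
print("clock",st["clock"],"conf %.2f"%g[0]["confidence"],"rows",a,b,"width top",np.median([w(r) for r in range(a+2,a+2+k)]),"bot",np.median([w(r) for r in range(b-1-k,b-1)]), np.round(g[0]["bbox"]))
wt,wb=np.median([w(r) for r in range(a+2,a+2+k)]),np.median([w(r) for r in range(b-1-k,b-1)])
for r,ww in((a,wt),(b,wb)):
    K,A,o=c; d=K[0,0]*.056/ww; q=o+A@(np.linalg.inv(K)@[np.median(np.where(m[min(max(r,a+3),b-3)])[0]),r,1])*d
    Rt=Rq(st["orientation"]); print("tool xyz mm",np.round(1000*Rt.T@(q-st["ee_pos"])),"world",np.round(1000*q))
E
python3 t.py
```

```text
clock: 11.05
ee_pos: [0.58, -0.0629, 0.0175]
orientation: [0.0, 0.992, -0.123, -0.001]
force: [1.4, -0.8, -0.1]
finger_gap: 0.652
grasp_force: 6.8
clock: 11.3
ee_pos: [0.5809, -0.063, 0.0188]
orientation: [0.0, 0.992, -0.123, 0.0]
force: [0.3, -0.8, -1.2]
finger_gap: 0.657
grasp_force: 2.5
clock 11.3 conf 0.70 rows 113 281 width top 111.0 bot 119.0 [220. 110. 341. 285.]
tool xyz mm [77.  1. -4.] world [655. -82.  23.]
tool xyz mm [  2.   1. -40.] world [582. -64.  59.]
```

```bash
python3 -m creep '[{"xyz":[0.004,0,-0.005],"roll":0},{"xyz":[0.005,0,-0.005],"roll":0},{"xyz":[0.005,0,-0.004],"roll":0},{"xyz":[0,0,0],"roll":0}]' 0.308 20
python3 t.py
```

```text
clock: 11.9
ee_pos: [0.595, -0.0665, 0.0331]
orientation: [-0.0, 0.992, -0.123, 0.001]
force: [-0.5, -0.3, 1.0]
finger_gap: 0.653
grasp_force: 2.4
clock 11.9 conf 0.74 rows 133 287 width top 99.0 bot 119.0 [220. 132. 343. 291.]
tool xyz mm [66.  1. 13.] world [658. -84.  20.]
tool xyz mm [ -1.   0. -41.] world [594. -67.  74.]
```

Now it pivots: the tilt is 39° and the blue end hasn't moved.

```bash
python3 -m creep '[{"xyz":[0.006,0,-0.004],"roll":0},{"xyz":[0.006,0,-0.004],"roll":0},{"xyz":[0.006,0,-0.003],"roll":0},{"xyz":[0.006,0,-0.002],"roll":0},{"xyz":[0.007,0,-0.002],"roll":0},{"xyz":[0.007,0,-0.002],"roll":0},{"xyz":[0,0,0],"roll":0}]' 0.308 20
python3 t.py
```

```text
clock: 12.88
ee_pos: [0.6316, -0.0758, 0.0496]
orientation: [0.0, 0.992, -0.123, 0.0]
force: [-0.1, 0.1, -1.3]
finger_gap: 0.656
grasp_force: 2.4
clock 12.875 conf 0.91 rows 181 302 width top 85.5 bot 113.0 [221. 182. 343. 305.]
tool xyz mm [33.  1. 33.] world [664. -85.  17.]
tool xyz mm [-12.   1. -36.] world [620. -74.  86.]
```

```bash
python3 -m creep '[{"xyz":[0.005,0,-0.001],"roll":0},{"xyz":[0.005,0,0],"roll":0},{"xyz":[0.005,0,0],"roll":0},{"xyz":[0,0,0],"roll":0},{"xyz":[0,0,0],"roll":0}]' 0.308 20
python3 t.py
```

```text
clock: 13.6
ee_pos: [0.6453, -0.0792, 0.0503]
orientation: [-0.0, 0.992, -0.123, -0.0]
force: [0.1, 0.9, -1.4]
finger_gap: 0.654
grasp_force: 2.4
clock 13.6 conf 0.63 rows 185 302 width top 86.0 bot 114.0 [221. 185. 340. 304.]
tool xyz mm [31.  1. 31.] world [675. -88.  20.]
tool xyz mm [-11.   1. -37.] world [634. -77.  88.]
```

```bash
python3 -m creep '[{"xyz":[0,0,0.003],"roll":0},{"xyz":[0,0,0.003],"roll":0},{"xyz":[0,0,0],"roll":0}]' 0.308 20
python3 -m creep '[{"xyz":[0,0,0],"roll":0},{"xyz":[0.004,0,-0.001],"roll":0},{"xyz":[0.004,0,-0.001],"roll":0},{"xyz":[0.004,0,-0.001],"roll":0},{"xyz":[0,0,0],"roll":0}]' 0.311 20
python3 t.py
```

```text
clock: 14.08
ee_pos: [0.6458, -0.0793, 0.0448]
orientation: [-0.0, 0.992, -0.123, 0.0]
force: [-0.5, -0.1, 3.3]
finger_gap: 0.652
grasp_force: 4.1
clock: 14.7
ee_pos: [0.6577, -0.0823, 0.0476]
orientation: [-0.0, 0.992, -0.123, 0.0]
force: [0.8, -0.4, -0.0]
finger_gap: 0.654
grasp_force: 0.5
clock 14.7 conf 0.71 rows 200 310 width top 83.0 bot 116.0 [218. 199. 342. 314.]
tool xyz mm [20.  1. 35.] world [677. -88.  13.]
tool xyz mm [-13.   1. -41.] world [644. -80.  88.]
```

```bash
python3 -m creep '[{"xyz":[0.004,0,-0.001],"roll":0},{"xyz":[0.004,0,0],"roll":0},{"xyz":[0.004,0,0],"roll":0},{"xyz":[0.004,0,0],"roll":0},{"xyz":[0,0,0],"roll":0}]' 0.31 20
python3 t.py
```

```text
clock: 15.42
ee_pos: [0.673, -0.0862, 0.0484]
orientation: [0.0, 0.992, -0.123, 0.0]
force: [-0.3, -0.9, -1.2]
finger_gap: 0.656
grasp_force: 1.1Traceback (most recent call last):
  File "t.py", line 3, in <module>
    g=cut_out("wrist","carrier"); m=g[0]["region"]; rows=np.where(m.sum(1)>20)[0]
                                    ~^^^
IndexError: list index out of range
```

```bash
python3 t.py || python3 t.py; python3 s.py s7.png
```

```text
clock 15.525 conf 0.81 rows 202 310 width top 84.0 bot 116.0 [218. 202. 342. 314.]
tool xyz mm [19.  1. 32.] world [691. -92.  16.]
tool xyz mm [-13.   1. -41.] world [659. -84.  89.]
```

View pics/s7.png

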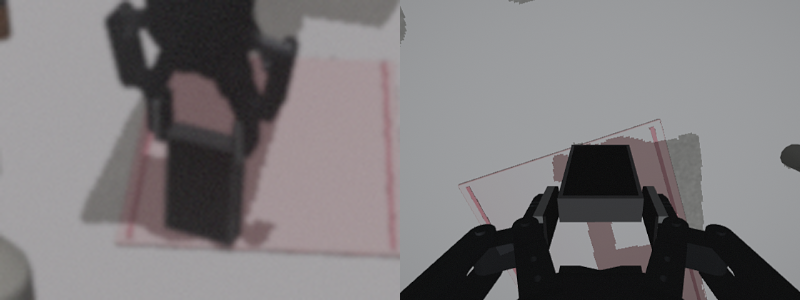

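The carrier now stands at about 65° between the fingers, black face up-forward and end face at (row 208, col 600 in the mosaic), but it is close to the mat's far edge. I grip firmly, carry it back 90 mm, lower to contact and drag it upright.

```bash
python3 -m creep '[{"xyz":[0,0,0],"roll":0},{"xyz":[0,0,-0.008],"roll":0},{"xyz":[-0.03,0,0],"roll":0},{"xyz":[-0.04,0,0],"roll":0},{"xyz":[-0.03,0,0],"roll":0},{"xyz":[0,0,0.007],"roll":0},{"xyz":[0,0,0.002],"roll":0},{"xyz":[0,0,0.001],"roll":0},{"xyz":[0,0,0.001],"roll":0},{"xyz":[0,0,0],"roll":0}]' 0.27 20
python3 t.py
```

```text
clock: 16.98
ee_pos: [0.5791, -0.0624, 0.0476]
orientation: [0.0, 0.992, -0.123, 0.003]
force: [-1.3, -0.0, 13.9]
finger_gap: 0.647
grasp_force: 23.1
clock 16.975 conf 0.74 rows 205 310 width top 83.5 bot 115.0 [221. 203. 341. 311.]
tool xyz mm [17.  1. 33.] world [596. -68.  15.]
tool xyz mm [-14.   1. -40.] world [565. -60.  87.]
```

```bash
python3 -m creep '[{"xyz":[0.003,0,0],"roll":0},{"xyz":[0.003,0,0],"roll":0},{"xyz":[0.003,0,-0.001],"roll":0},{"xyz":[0.003,0,-0.001],"roll":0}]' 0.304 20
python3 t.py
```

```text
clock: 17.58
ee_pos: [0.5876, -0.0648, 0.0472]
orientation: [0.0, 0.992, -0.123, -0.0]
force: [-0.3, -0.2, -0.3]
finger_gap: 0.654
grasp_force: 7.3
clock 17.575 conf 0.88 rows 211 312 width top 83.5 bot 115.0 [223. 211. 340. 314.]
tool xyz mm [13.  1. 31.] world [600. -69.  16.]
tool xyz mm [-15.   1. -40.] world [573. -62.  87.]
```

```bash
python3 -m creep '[{"xyz":[0,0,0.002],"roll":0},{"xyz":[0.003,0,0.001],"roll":0},{"xyz":[0.003,0,0],"roll":0},{"xyz":[0.003,0,0],"roll":0},{"xyz":[0.003,0,0],"roll":0}]' 0.306 20
python3 t.py
```

```text
clock: 18.3
ee_pos: [0.5992, -0.0676, 0.0447]
orientation: [0.0, 0.992, -0.123, 0.0]
force: [-0.1, 0.2, 4.8]
finger_gap: 0.654
grasp_force: 6.4
clock 18.3 conf 0.93 rows 227 316 width top 82.5 bot 118.0 [218. 227. 342. 320.]
tool xyz mm [ 2.  1. 31.] world [601. -69.  14.]
tool xyz mm [-15.   1. -44.] world [585. -65.  89.]
```

It's rotating well, at about 77° with the bottom edge fixed. I continue to vertical.

```bash
python3 -m creep '[{"xyz":[0.003,0,-0.001],"roll":0},{"xyz":[0.003,0,0],"roll":0},{"xyz":[0.003,0,0],"roll":0},{"xyz":[0.003,0,0],"roll":0},{"xyz":[0,0,0],"roll":0}]' 0.306 20
python3 t.py
```

```text
clock: 19.02
ee_pos: [0.6108, -0.0705, 0.0454]
orientation: [-0.0, 0.992, -0.123, 0.0]
force: [-0.0, 0.4, -0.8]
finger_gap: 0.653
grasp_force: 5.9
clock 19.025 conf 0.65 rows 227 317 width top 84.0 bot 118.0 [220. 227. 342. 320.]
tool xyz mm [ 3.  1. 27.] world [614. -72.  18.]
tool xyz mm [-15.   1. -44.] world [596. -68.  89.]
```

```bash
python3 -m creep '[{"xyz":[0,0,0.002],"roll":0},{"xyz":[0.002,0,0.001],"roll":0},{"xyz":[0.003,0,0],"roll":0},{"xyz":[0.003,0,0],"roll":0},{"xyz":[0.003,0,0],"roll":0}]' 0.306 20
python3 t.py
```

```text
clock: 19.75
ee_pos: [0.6215, -0.0732, 0.0426]
orientation: [-0.0, 0.992, -0.123, 0.0]
force: [-0.1, -0.4, 1.7]
finger_gap: 0.654
grasp_force: 6.6
clock 19.75 conf 0.57 rows 242 320 width top 85.0 bot 120.0 [221. 243. 344. 323.]
tool xyz mm [-5.  1. 22.] world [616. -73.  21.]
tool xyz mm [-15.   1. -47.] world [607. -71.  89.]
```

```bash
cat > u.py <<'E'
from h import *
st=arm.observe(); c=cam("wrist",st); Rt=Rq(st["orientation"]); img=grab_frame("wrist")
f=lambda r,z:1000*(Rt.T@(atz(c,(r,281),z)-st["ee_pos"]))[0]
for g in cut_out("wrist","carrier")[:1]:
    rows=np.where(g["region"].sum(1)>20)[0]; print("B2 x on mat %.1f  A grey edge x at z.088 %.1f"%(f(rows[0],.004),f(rows[-1],.088)),rows[0],rows[-1])
col=img[225:345,270:292].mean((1,2)); e=np.diff(cv2.GaussianBlur(col[:,None],(1,5),0)[:,0]); i=np.argsort(-abs(e))[:12]; print(sorted((int(k)+225,round(float(e[k]),1)) for k in i))
for r in sorted(int(k)+225 for k in i): print(r,"x@mat %.1f x@top %.1f"%(f(r,.004),f(r,.088)))
E
python3 u.py
```

```text
B2 x on mat -13.3  A grey edge x at z.088 -15.1 243 319
[(241, -9.5), (242, -28.0), (243, -33.6), (244, -17.5), (275, 5.6), (276, 9.8), (277, 13.4), (278, 10.6), (318, 5.5), (319, 12.8), (320, 13.8), (321, 7.3)]
241 x@mat -11.7 x@top 24.7
242 x@mat -12.5 x@top 24.2
243 x@mat -13.3 x@top 23.8
244 x@mat -14.1 x@top 23.3
275 x@mat -39.1 x@top 8.2
276 x@mat -39.9 x@top 7.7
277 x@mat -40.8 x@top 7.2
278 x@mat -41.6 x@top 6.7
318 x@mat -76.7 x@top -14.5
319 x@mat -77.6 x@top -15.1
320 x@mat -78.5 x@top -15.6
321 x@mat -79.5 x@top -16.2
```

The carrier is now ~14° past vertical, held with its black face underneath. I regrip firmly, carry it back 40 mm so it lies fully on the mat, and lay it down along the arc.

```bash
python3 -m creep '[{"xyz":[0,0,0],"roll":0},{"xyz":[0,0,-0.006],"roll":0},{"xyz":[-0.025,0,0],"roll":0},{"xyz":[-0.025,0,0],"roll":0},{"xyz":[0,0,0.005],"roll":0},{"xyz":[0,0,0.002],"roll":0},{"xyz":[0,0,0],"roll":0}]' 0.27 20
python3 -m creep '[{"xyz":[0.005,0,0.001],"roll":0},{"xyz":[0.005,0,0.001],"roll":0},{"xyz":[0.005,0,0.002],"roll":0},{"xyz":[0.005,0,0.002],"roll":0},{"xyz":[0.005,0,0.003],"roll":0},{"xyz":[0.005,0,0.003],"roll":0},{"xyz":[0.005,0,0.003],"roll":0}]' 0.3 20
python3 u.py
```

```text
clock: 20.82
ee_pos: [0.5745, -0.0614, 0.0421]
orientation: [0.0, 0.992, -0.123, 0.001]
force: [-0.6, -1.0, 5.5]
finger_gap: 0.65
grasp_force: 22.5
clock: 21.7
ee_pos: [0.6075, -0.0697, 0.0264]
orientation: [0.0, 0.992, -0.123, 0.0]
force: [1.8, -0.5, 4.1]
finger_gap: 0.648
grasp_force: 15.3
B2 x on mat -31.6  A grey edge x at z.088 -8.5 277 330
[(275, -5.4), (276, -14.9), (277, -18.1), (278, -10.7), (279, -2.4), (323, 2.3), (326, -1.8), (328, 1.5), (329, 8.7), (330, 17.2), (331, 15.2), (332, 5.5)]
275 x@mat -30.0 x@top 17.2
276 x@mat -30.8 x@top 16.8
277 x@mat -31.6 x@top 16.3
278 x@mat -32.3 x@top 15.9
279 x@mat -33.1 x@top 15.5
323 x@mat -69.0 x@top -5.1
326 x@mat -71.6 x@top -6.5
328 x@mat -73.3 x@top -7.5
329 x@mat -74.2 x@top -8.0
330 x@mat -75.1 x@top -8.5
331 x@mat -75.9 x@top -9.0
332 x@mat -76.8 x@top -9.5
```

```bash
python3 -m creep '[{"xyz":[0.005,0,0.005],"roll":0},{"xyz":[0.005,0,0.005],"roll":0},{"xyz":[0.005,0,0.006],"roll":0},{"xyz":[0.004,0,0.006],"roll":0},{"xyz":[0.003,0,0.006],"roll":0},{"xyz":[0.003,0,0.007],"roll":0},{"xyz":[0.002,0,0.007],"roll":0},{"xyz":[0,0,0],"roll":0}]' 0.302 20
python3 u.py|head -2; python3 t.py
```

```text
clock: 22.8
ee_pos: [0.6319, -0.0759, -0.0166]
orientation: [-0.0, 0.992, -0.123, -0.001]
force: [0.3, -0.1, -0.3]
finger_gap: 0.649
grasp_force: 15.2
[(278, -12.0), (279, -22.3), (280, -20.9), (281, -9.0), (311, 5.2), (312, 7.0), (313, 4.8), (318, -7.3), (319, -12.5), (320, -11.1), (336, 5.7), (337, 4.7)]
278 x@mat -7.6 x@top 40.7
clock 22.9 conf 0.59 rows 279 375 width top 120.0 bot 115.0 [216. 280. 348. 380.]
tool xyz mm [  3.   1. -41.] world [635. -78.  25.]
tool xyz mm [-44.   2. -49.] world [588. -67.  33.]
```

```bash
python3 -m creep '[{"xyz":[0.001,0,0.004],"roll":0},{"xyz":[0,0,0.003],"roll":0},{"xyz":[0,0,0.002],"roll":0},{"xyz":[0,0,0],"roll":0}]' 0.304 20
python3 t.py
```

```text
clock: 23.5
ee_pos: [0.6339, -0.0763, -0.0246]
orientation: [-0.0, 0.992, -0.123, 0.0]
force: [0.3, -0.6, 1.4]
finger_gap: 0.653
grasp_force: 12.2
clock 23.5 conf 0.98 rows 281 375 width top 121.0 bot 121.0 [214. 280. 346. 379.]
tool xyz mm [  3.   1. -42.] world [637. -78.  18.]
tool xyz mm [-38.   1. -56.] world [597. -68.  31.]
```

```bash
python3 -m creep '[{"xyz":[0,0,0.002],"roll":0},{"xyz":[0,0,0.002],"roll":0},{"xyz":[0,0,0],"roll":0}]' 0.306 20
python3 -m creep '[{"xyz":[0,0,0],"roll":0},{"xyz":[0,0,0],"roll":0}]' 0.309 20
python3 - <<'E'
from h import *
cs=cam("scene")
grab_frame("scene")
m=cut_out("scene","carrier")[0]; print(m["confidence"],m["bbox"])
st=arm.observe(); Rt=Rq(st["orientation"]); e=st["ee_pos"]; print(np.round(e,4))
# predicted silhouettes: lying block for a few residual tilts, A end at tool x +5, B end -79
for t in (0,5,10,20):
    a=np.radians(t); P=[]
    for l in(0,84):
        for h in(0,20):
            for w in(-28,28):
                x=l*np.cos(a)-h*np.sin(a); z=l*np.sin(a)+h*np.cos(a)
                Q=e+Rt@[(5-84+x)/1000,w/1000,0]; Q[2]=.004+z/1000; P.append(proj(cs,Q))
    P=np.array(P); print(t,np.round([*P.min(0),*P.max(0)],1))
E
```

```text
clock: 23.98
ee_pos: [0.6336, -0.0763, -0.0288]
orientation: [-0.0, 0.992, -0.123, -0.0]
force: [0.1, -0.3, 0.2]
finger_gap: 0.657
grasp_force: 9.0
clock: 24.22
ee_pos: [0.6336, -0.0763, -0.0286]
orientation: [-0.0, 0.992, -0.123, -0.0]
force: [0.0, -0.4, -0.3]
finger_gap: 0.658
grasp_force: 4.0
0.89 [259.2, 223.2, 294.2, 256.5]
[ 0.6336 -0.0763 -0.0286]
0 [255.8 219.9 297.5 258.3]
5 [256.  219.5 297.8 255.3]
10 [256.1 219.1 298.1 252.2]
20 [256.7 218.6 298.7 245.3]
```

The scene silhouette fits a carrier lying flat (0–3°). I release gently and back off to look.

```bash
python3 -m creep '[{"xyz":[0,0,0],"roll":0},{"xyz":[0,0,0],"roll":0}]' 0.33 20
python3 -m creep '[{"xyz":[0,0,0],"roll":0},{"xyz":[0,0,0],"roll":0},{"xyz":[0,0,-0.03],"roll":0},{"xyz":[-0.04,0,-0.05],"roll":0},{"xyz":[-0.05,0,-0.05],"roll":0},{"xyz":[0,0,-0.05],"roll":0},{"xyz":[0,0,0],"roll":0}]' 0.8 20
cat > v.py <<'E'
from h import *
import sys
np.set_printoptions(precision=4,suppress=True)
st=arm.observe(); c=cam("wrist",st); img=grab_frame("wrist"); save(img,sys.argv[1]); z=float(sys.argv[2])
for n in("carrier","blue_pocket","plain_pocket"):
    for r in tip_of("wrist",n)[:2]: print(n,round(r["confidence"],2),np.round(r["location"]),atz(c,r["location"],z))
g=cut_out("wrist","carrier")[0]; w=np.array([atz(c,q,z)[:2] for q in np.argwhere(g["region"])]); print(g["confidence"],cv2.minAreaRect((w*1000).astype(np.float32)))
E
python3 v.py w9.png .024
```

```text
clock: 24.58
ee_pos: [0.6338, -0.0763, -0.0285]
orientation: [-0.0, 0.992, -0.123, -0.0]
force: [-0.1, 0.1, 1.2]
finger_gap: 0.664
grasp_force: 0.0
clock: 25.45
ee_pos: [0.5558, -0.0563, 0.1488]
orientation: [0.0, 0.992, -0.123, 0.004]
force: [0.4, 0.1, 0.3]
finger_gap: 0.897
grasp_force: 0.0
carrier 0.6 [151. 278.] [ 0.5966 -0.0657  0.024 ]
blue_pocket 0.58 [175. 284.] [ 0.5735 -0.0649  0.024 ]
plain_pocket 0.7 [134. 280.] [ 0.6112 -0.0712  0.024 ]
0.6 ((593.3140869140625, -67.49662780761719), (55.846763610839844, 82.49290466308594), 75.8591079711914)
```

The carrier lies flat with pockets up: centre (0.5935, −0.067), yaw −14°, measured size 56×82 mm. Now I grip it at its middle.

```bash
python3 - <<'E'
from h import *
togo([.5935,-.0672,-.025],-14.1)
E
```

```text
clock 25.70 ee [ 0.5522 -0.056   0.143 ] yaw -14.1 tool shift [0.0432 0.0008 0.1679] rows 3 [0.0144 0.0003 0.056 ] then roll -0.0
```

```bash
python3 -m creep '[{"xyz":[0.022,0,0.04],"roll":0},{"xyz":[0.021,0.001,0.04],"roll":0},{"xyz":[0,0,0.04],"roll":0},{"xyz":[0,0,0],"roll":0}]' 0.8 30
python3 v.py w10.png .024; python3 -c "
from h import *
togo([.5935,-.0672,-.025],-14.1)"
```

```text
clock: 26.2
ee_pos: [0.5909, -0.0671, 0.0201]
orientation: [-0.0, 0.992, -0.123, -0.005]
force: [-0.0, 0.7, 0.8]
finger_gap: 0.899
grasp_force: 0.0
carrier 0.62 [233. 278.] [ 0.6023 -0.0693  0.024 ]
blue_pocket 0.93 [280. 280.] [ 0.5723 -0.0633  0.024 ]
plain_pocket 0.64 [214. 278.] [ 0.6136 -0.0725  0.024 ]
0.76 ((594.5575561523438, -67.76307678222656), (56.42010498046875, 88.36212921142578), 75.97461700439453)
clock 26.45 ee [ 0.5957 -0.0676  0.0261] yaw -14.1 tool shift [-0.0023  0.0002  0.0511] rows 1 [-0.0023  0.0002  0.0511] then roll -0.0
```

```bash
python3 -m creep '[{"xyz":[-0.002,0,0.02],"roll":0},{"xyz":[-0.001,0,0.02],"roll":0},{"xyz":[0,0,0.011],"roll":0},{"xyz":[0,0,0],"roll":0}]' 0.8 30
python3 -m creep '[{"xyz":[0,0,0],"roll":0},{"xyz":[0,0,0],"roll":0},{"xyz":[0,0,0],"roll":0},{"xyz":[0,0,0],"roll":0}]' 0.2 30
```

```text
clock: 26.95
ee_pos: [0.5911, -0.0667, -0.0273]
orientation: [-0.0, 0.992, -0.123, -0.001]
force: [1.2, 0.4, -0.3]
finger_gap: 0.898
grasp_force: 0.0
clock: 27.45
ee_pos: [0.5923, -0.0669, -0.0259]
orientation: [-0.0, 0.992, -0.123, 0.001]
force: [-0.7, -0.9, 5.3]
finger_gap: 0.648
grasp_force: 32.8
```

```bash
python3 -m creep '[{"xyz":[0,0,-0.01],"roll":0},{"xyz":[0,0,-0.03],"roll":0},{"xyz":[0,0,-0.04],"roll":0},{"xyz":[0,0,-0.04],"roll":0},{"xyz":[0,0,-0.01],"roll":0}]' 0.2 30
python3 - <<'E'
from h import *
np.set_printoptions(precision=4,suppress=True)
ct=cam("top"); im=cv2.imread("pics/top0.png",0)
# slab: dark region inside box
s=im[180:255,80:150]; _,b=cv2.threshold(s,0,255,cv2.THRESH_OTSU)
p=np.argwhere(b==0)+[180,80]
w=np.array([atz(ct,q,.008)[:2] for q in p]); print("slab",cv2.minAreaRect((w*1000).astype(np.float32)))
e=[]
for r in range(193,242):
    row=im[r,130:152].astype(float); e.append((r,130+np.argmax(np.diff(row))+.5))
e=np.array(e); w=np.array([atz(ct,q,.008)[:2] for q in e]); f=np.polyfit(w[:,0],w[:,1],1); print("right edge y at x.53",np.polyval(f,.53),"yaw",np.degrees(np.arctan(f[0])))
bright=np.argwhere((b>0))+[180,80]; bright=bright[(bright[:,1]<139)&(bright[:,1]>95)&(bright[:,0]>191)&(bright[:,0]<243)]
w=np.array([atz(ct,q,.012)[:2] for q in bright]); print("rim",len(w),cv2.minAreaRect((w*1000).astype(np.float32)))
togo([.47,.2,.12],0)
E
```

```text
clock: 28.08
ee_pos: [0.5932, -0.0669, 0.1064]
orientation: [0.0, 0.992, -0.123, 0.002]
force: [0.5, -0.3, -1.6]
finger_gap: 0.646
grasp_force: 32.4
slab ((525.6256103515625, 283.6492919921875), (138.022216796875, 127.91068267822266), 88.84368133544922)
right edge y at x.53 0.2191109645924277 yaw -0.4996032332291376
rim 395 ((525.7362670898438, 266.20660400390625), (78.36387634277344, 103.24976348876953), 88.83716583251953)
clock 28.07 ee [ 0.5932 -0.0669  0.1064] yaw -14.1 tool shift [-0.1845 -0.2289 -0.0143] rows 4 [-0.0461 -0.0572 -0.0036] then roll -14.1
```

```bash
python3 -m creep '[{"xyz":[-0.030,-0.035,-0.006],"roll":0},{"xyz":[-0.030,-0.035,-0.006],"roll":0},{"xyz":[-0.030,-0.035,-0.006],"roll":0},{"xyz":[-0.030,-0.035,-0.006],"roll":0},{"xyz":[-0.030,-0.035,-0.006],"roll":0},{"xyz":[-0.030,-0.035,-0.006],"roll":0},{"xyz":[-0.030,-0.035,-0.006],"roll":0},{"xyz":[-0.028,-0.034,0],"roll":0},{"xyz":[0,0,0],"roll":-6.6},{"xyz":[0,0,0],"roll":-6.6},{"xyz":[0,0,0],"roll":0},{"xyz":[0,0,0],"roll":0}]' 0.2 30
python3 - <<'E'
from h import *
np.set_printoptions(precision=4,suppress=True)
st=arm.observe(); c=cam("wrist",st); img=grab_frame("wrist"); save(img,"w11.png"); print(st["ee_pos"],yaw(),st["clock"])
for r in tip_of("wrist","tray")[:2]: print(r["confidence"],np.round(r["location"]),atz(c,r["location"],.008))
g=cv2.cvtColor(img,cv2.COLOR_RGB2GRAY)
P=[proj(c,(x,y,.008)) for x in(.455,.6) for y in(.2,.34)]; P=np.array(P); print(P)
# rim pixels: bright inside slab area
X,Y=np.meshgrid(np.arange(.465,.592,.0005),np.arange(.225,.305,.0005))
Q=np.array([proj(c,(x,y,.012)) for x,y in zip(X.ravel(),Y.ravel())]).astype(np.float32)
s=cv2.remap(g,Q[:,0].reshape(X.shape),Q[:,1].reshape(X.shape),cv2.INTER_LINEAR); t,b=cv2.threshold(s,0,255,cv2.THRESH_OTSU)
cv2.imwrite("pics/rect.png",cv2.resize(s,None,fx=2,fy=2)); print("otsu",t)
w=np.c_[X[b>0],Y[b>0]]; print(len(w),cv2.minAreaRect((w*1000).astype(np.float32)))
E
```

```text
clock: 29.58
ee_pos: [0.4285, 0.2615, 0.145]
orientation: [0.0, 1.0, -0.009, -0.0]
force: [0.5, -0.1, -1.2]
finger_gap: 0.649
grasp_force: 32.4
[0.4285 0.2615 0.145 ] -1.0314343437967237 29.575
0.71 [ 84. 274.] [0.5268 0.264  0.008 ]
[[341.8099 162.5061]
 [197.5258 165.2761]
 [348.8229 -11.6396]
 [180.3417  -8.0085]]
otsu 129.0
6296 ((533.0, 264.75), (79.5, 117.0), 90.0)
```

```bash
python3 - <<'E'
import cv2,numpy as np
s=cv2.imread("pics/rect.png",0)[::2,::2]; b=s>129
n,l,st,ce=cv2.connectedComponentsWithStats(b.astype(np.uint8))
X0,Y0=465,225
for i in range(1,n):
    if st[i,4]>60:
        x,y,w,h,a=st[i]; print("x %.1f-%.1f y %.1f-%.1f area %d"%(X0+x*.5,X0+(x+w)*.5,Y0+y*.5,Y0+(y+h)*.5,a), np.round(cv2.minAreaRect(np.argwhere(l==i)[:,::-1].astype(np.float32))[2],1))
E
```

```text
x 590.5-592.0 y 225.0-305.0 area 349 90.0
x 552.5-580.0 y 226.0-302.5 area 2970 89.4
x 474.5-502.0 y 227.0-303.5 area 2973 89.6
```

The tray's rim brackets span x 474–580 and y 226–303 mm, so the nest centre is (0.527, 0.265), yaw −0.8°. That matches the earlier triangulation (z ≈ 8 mm). I move over it and lower.

```bash
python3 -m creep '[{"xyz":[0.03,-0.002,0],"roll":0},{"xyz":[0.04,-0.002,0.02],"roll":0},{"xyz":[0.028,-0.001,0.03],"roll":0},{"xyz":[0,0,0.04],"roll":0},{"xyz":[0,0,0.035],"roll":0},{"xyz":[0,0,0],"roll":0},{"xyz":[0,0,0],"roll":0}]' 0.2 30
python3 -c "
from h import *
togo([.5265,.2648,-.0205],-0.9)"
```

```text
clock: 30.55
ee_pos: [0.5277, 0.2656, 0.0215]
orientation: [-0.0, 1.0, -0.008, 0.001]
force: [-0.3, -0.3, -0.3]
finger_gap: 0.645
grasp_force: 32.7
clock 30.55 ee [0.5277 0.2656 0.0215] yaw -0.9 tool shift [-0.0012  0.0008  0.042 ] rows 1 [-0.0012  0.0008  0.042 ] then roll -0.0
```

```bash
python3 -m creep '[{"xyz":[-0.001,0.001,0.015],"roll":0},{"xyz":[0,0,0.015],"roll":0},{"xyz":[0,0,0.009],"roll":0},{"xyz":[0,0,0],"roll":0},{"xyz":[0,0,0],"roll":0}]' 0.2 30
python3 -m creep '[{"xyz":[0,0,0.002],"roll":0},{"xyz":[0,0,0],"roll":0}]' 0.2 30
```

```text
clock: 31.18
ee_pos: [0.5261, 0.2644, -0.0185]
orientation: [-0.0, 1.0, -0.008, 0.0]
force: [0.8, -0.5, -0.9]
finger_gap: 0.648
grasp_force: 32.7
clock: 31.42
ee_pos: [0.526, 0.2644, -0.0204]
orientation: [-0.0, 1.0, -0.008, 0.0]
force: [0.9, 0.2, -1.3]
finger_gap: 0.644
grasp_force: 32.7
```

```bash
python3 -m creep '[{"xyz":[0,0,0.001],"roll":0},{"xyz":[0,0,0],"roll":0}]' 0.2 30;python3 -m creep '[{"xyz":[0,0,0.001],"roll":0},{"xyz":[0,0,0],"roll":0}]' 0.2 30
```

```text
clock: 31.68
ee_pos: [0.5259, 0.2643, -0.0215]
orientation: [-0.0, 1.0, -0.008, -0.0]
force: [-0.2, 0.1, -0.6]
finger_gap: 0.645
grasp_force: 32.7
clock: 31.92
ee_pos: [0.526, 0.2643, -0.0219]
orientation: [-0.0, 1.0, -0.008, 0.0]
force: [-1.8, -0.3, 5.7]
finger_gap: 0.647
grasp_force: 33.4
```

Contact came at exactly the expected height, so the carrier is on the tray floor. I release, rise and check.

```bash
python3 -m creep '[{"xyz":[0,0,0],"roll":0},{"xyz":[0,0,0],"roll":0}]' 0.33 30
python3 -m creep '[{"xyz":[0,0,0],"roll":0},{"xyz":[0,0,0],"roll":0},{"xyz":[0,0,-0.03],"roll":0},{"xyz":[-0.02,0,-0.05],"roll":0},{"xyz":[-0.05,0,-0.05],"roll":0},{"xyz":[0,0,-0.05],"roll":0},{"xyz":[0,0,0],"roll":0},{"xyz":[0,0,0],"roll":0}]' 0.6 30
python3 v.py w12.png .028; python3 v.py w13.png .028
```

```text
clock: 32.17
ee_pos: [0.526, 0.2644, -0.0225]
orientation: [-0.0, 1.0, -0.008, 0.0]
force: [0.6, -0.3, -0.6]
finger_gap: 0.668
grasp_force: 0.0
clock: 33.17
ee_pos: [0.4616, 0.2652, 0.1515]
orientation: [-0.0, 1.0, -0.008, 0.0]
force: [0.0, -0.2, -1.0]
finger_gap: 0.803
grasp_force: 0.0
carrier 0.9 [124. 279.] [0.5263 0.2637 0.028 ]
blue_pocket 0.6 [147. 280.] [0.5059 0.2631 0.028 ]
plain_pocket 0.82 [100. 282.] [0.5464 0.2608 0.028 ]
0.79 ((526.89208984375, 262.6808776855469), (56.036067962646484, 82.69035339355469), 89.0513687133789)
blue_pocket 0.62 [149. 283.] [0.5033 0.2604 0.028 ]
blue_pocket 0.19 [100. 281.] [0.5461 0.2612 0.028 ]
plain_pocket 0.81 [ 98. 283.] [0.5474 0.2596 0.028 ]
0.74 ((526.5387573242188, 262.80841064453125), (55.90016555786133, 84.8595199584961), 89.05531311035156)
```

View pics/w13.png

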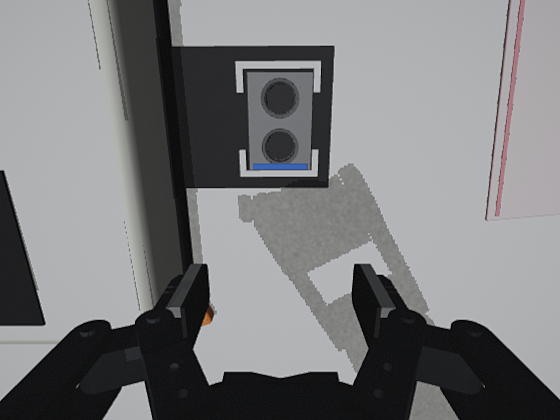

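The carrier sits in the nest with pockets up, the blue stripe at row 167 and the blue pocket at about (146, 280). I measure that mouth precisely from the saved frame, then go to the vial.

```bash
python3 - <<'E'
from h import *
np.set_printoptions(precision=4,suppress=True)
st=arm.observe(); c=cam("wrist",st); print(st["ee_pos"],yaw(),st["clock"])
g=cv2.cvtColor(cv2.imread("pics/w13.png"),cv2.COLOR_BGR2GRAY)[60:180,245:315]
h=cv2.HoughCircles(cv2.resize(g,None,fx=4,fy=4,interpolation=cv2.INTER_CUBIC),cv2.HOUGH_GRADIENT,1,100,param1=80,param2=25,minRadius=55,maxRadius=95)
for x,y,r in h[0][:4]: print(y/4+60,x/4+245,r/4,atz(c,(y/4+60,x/4+245),.028))
# fingertip midline column check: project pad tips
Rt=Rq(st["orientation"])
for y in(-.034,.034): print(proj(c,st["ee_pos"]+Rt@[.011,y,-.038]))
togo([.47,-.28,.22],None)
E
```

```text
[0.4616 0.2652 0.1513] -0.9183969860252592 33.675
147.125 280.125 18.575 [0.5057 0.2633 0.028 ]
97.875 279.125 20.3 [0.5481 0.2634 0.028 ]
[205.0747 261.2511]
[350.6009 261.0877]
clock 33.67 ee [0.4616 0.2652 0.1513] yaw -0.9 tool shift [ 0.0171  0.545  -0.0685] rows 10 [ 0.0017  0.0545 -0.0069] then roll 0.0
```

```bash
python3 -m creep '[{"xyz":[0,0.05,-0.02],"roll":0},{"xyz":[0,0.05,-0.02],"roll":0},{"xyz":[0,0.05,-0.01],"roll":0},{"xyz":[0,0.05,0],"roll":0},{"xyz":[0,0.05,0],"roll":0},{"xyz":[0,0.05,0],"roll":0},{"xyz":[0,0.05,0],"roll":0},{"xyz":[0,0.05,0],"roll":0},{"xyz":[0,0.05,0],"roll":0},{"xyz":[0,0.05,0],"roll":0},{"xyz":[-0.02,0.05,0],"roll":0},{"xyz":[-0.02,0.03,0],"roll":0}]' 1 30
python3 -m creep '[{"xyz":[0,0,0],"roll":0},{"xyz":[0,0,0],"roll":0}]'
cat > vv.py <<'E'
from h import *
np.set_printoptions(precision=4,suppress=True)
st=arm.observe(); c=cam("wrist",st); img=grab_frame("wrist"); print(st["ee_pos"],yaw(),st["clock"])
hsv=cv2.cvtColor(img,cv2.COLOR_RGB2HSV)
for n in("sample_vial","old_vial","blank_vial"):
    for r in tip_of("wrist",n)[:1]: print(n,round(r["confidence"],2),np.round(r["location"]),atz(c,r["location"],0))
    for r in cut_out("wrist",n)[:1]: print("  cut",round(r["confidence"],2),np.round(r["bbox"]))
# bright green = cap top
m=cv2.inRange(hsv,(45,120,110),(85,255,255)); n,l,s,ce=cv2.connectedComponentsWithStats(m)
for i in range(1,n):
    if s[i,4]>40:
        print("green",s[i],ce[i],atz(c,ce[i][::-1],.05)); e=cv2.fitEllipse(cv2.findContours((l==i).astype(np.uint8),0,1)[0][0]); print(e, atz(c,e[0][::-1],.05))
E
python3 vv.py
```

```text
clock: 35.17
ee_pos: [0.4119, -0.3162, 0.2016]
orientation: [0.0, 1.0, -0.009, 0.0]
force: [0.1, -0.2, 0.5]
finger_gap: 1.001
grasp_force: 0.0
clock: 35.42
ee_pos: [0.4126, -0.3136, 0.2016]
orientation: [-0.0, 1.0, -0.008, 0.0]
force: [0.2, 0.1, -0.2]
finger_gap: 1.0
grasp_force: 0.0
[ 0.4126 -0.3136  0.2016] -0.8874365885092584 35.425
sample_vial 0.69 [ 74. 285.] [ 0.5255 -0.3224  0.    ]
  cut 0.72 [273.  55. 299.  83.]
old_vial 0.87 [166. 292.] [ 0.4245 -0.3286  0.    ]
  cut 0.76 [283. 155. 306. 183.]
```

```bash
sed -i 's/(45,120,110)/(40,80,60)/; s/>40:/>25:/' vv.py; python3 vv.py | grep -A1 -E "green|clock|\["; python3 -m creep '[{"xyz":[0.02,0.003,0.02],"roll":0},{"xyz":[0.02,0.003,0.02],"roll":0},{"xyz":[0.02,0.003,0.02],"roll":0},{"xyz":[0,0,0],"roll":0},{"xyz":[0,0,0],"roll":0}]'; python3 vv.py
```

```text
[ 0.4129 -0.3134  0.2017] -0.8537984205943062 35.775
sample_vial 0.8 [ 75. 286.] [ 0.5245 -0.3226  0.    ]
  cut 0.97 [275.  54. 299.  82.]
old_vial 0.68 [166. 289.] [ 0.4258 -0.3252  0.    ]
  cut 0.89 [282. 155. 304. 185.]
green [274  55  25  28 520] [285.6731  68.7173] [ 0.5256 -0.3215  0.05  ]
((285.6712646484375, 68.71184539794922), (23.62061882019043, 26.188039779663086), 178.71876525878906) [ 0.5256 -0.3215  0.05  ]
clock: 36.75
ee_pos: [0.4719, -0.3239, 0.142]
orientation: [-0.0, 1.0, -0.008, -0.0]
force: [-0.0, -0.5, -0.5]
finger_gap: 1.0
grasp_force: 0.0
[ 0.4719 -0.3239  0.142 ] -0.9212738329980072 36.75
sample_vial 0.85 [136. 276.] [ 0.5242 -0.322   0.    ]
  cut 0.64 [262. 123. 290. 153.]
old_vial 0.79 [231. 281.] [ 0.4264 -0.3254  0.    ]
  cut 0.77 [270. 220. 299. 260.]
blank_vial 0.63 [ 12. 221.] [ 0.6294 -0.2767  0.    ]
  cut 0.64 [197.   1. 236.  30.]
green [261 125  29  29 647] [274.7202 139.0881] [ 0.5263 -0.3215  0.05  ]
((274.7232971191406, 139.08164978027344), (27.446550369262695, 28.204492568969727), 166.1414794921875) [ 0.5263 -0.3215  0.05  ]
```

Two wrist views agree on the green vial at (0.5255, −0.321), with its cap top near z = 50 mm by size and parallax. I move over it and grip its upper half.

```bash
python3 -m creep '[{"xyz":[0.027,-0.002,0],"roll":0},{"xyz":[0.027,-0.002,0],"roll":0},{"xyz":[0,0,0.04],"roll":0},{"xyz":[0,0,0.03],"roll":0},{"xyz":[0,0,0],"roll":0},{"xyz":[0,0,0],"roll":0}]' 1 30
python3 -c "
from h import *
togo([.5255,-.321,-.005],-0.9)"; python3 vv.py | grep -A3 -E "green|sample"
```

```text
clock: 37.85
ee_pos: [0.527, -0.3213, 0.0728]
orientation: [0.0, 1.0, -0.008, 0.001]
force: [-0.6, 0.7, -0.4]
finger_gap: 0.997
grasp_force: 0.0
clock 37.85 ee [ 0.527  -0.3213  0.0728] yaw -0.9 tool shift [-0.0016 -0.0003  0.0778] rows 2 [-0.0008 -0.0001  0.0389] then roll -0.0
sample_vial 0.66 [213. 279.] [ 0.5249 -0.3217  0.    ]
old_vial 0.84 [314. 287.] [ 0.429  -0.3271  0.    ]
  cut 0.58 [275. 305. 307. 366.]
blank_vial 0.83 [ 75. 216.] [ 0.6286 -0.2784  0.    ]
--
green [262 219  34  32 820] [278.5293 234.639 ] [ 0.5264 -0.3213  0.05  ]
((278.494873046875, 234.65017700195312), (30.397659301757812, 32.59825134277344), 89.69194030761719) [ 0.5264 -0.3213  0.05  ]
```

```bash
python3 -m creep '[{"xyz":[-0.001,0,0.03],"roll":0},{"xyz":[0,0,0.03],"roll":0},{"xyz":[0,0,0.018],"roll":0},{"xyz":[0,0,0],"roll":0},{"xyz":[0,0,0],"roll":0}]' 1 25
python3 -m creep '[{"xyz":[0,0,0],"roll":0},{"xyz":[0,0,0],"roll":0},{"xyz":[0,0,0],"roll":0},{"xyz":[0,0,0],"roll":0},{"xyz":[0,0,0],"roll":0},{"xyz":[0,0,0],"roll":0},{"xyz":[0,0,0],"roll":0}]' -0.6 25
python3 -c "
from h import *
togo([.5255,-.321,-.005],-0.9)"
```

```text
clock: 38.83
ee_pos: [0.5261, -0.3212, -0.0055]
orientation: [0.0, 1.0, -0.008, 0.001]
force: [-0.2, 0.5, -0.3]
finger_gap: 1.0
grasp_force: 0.0
clock: 39.7
ee_pos: [0.5256, -0.3209, -0.006]
orientation: [0.0, 1.0, -0.008, 0.0]
force: [-0.8, 1.2, 5.5]
finger_gap: 0.272
grasp_force: 26.2
clock 39.70 ee [ 0.5256 -0.3209 -0.006 ] yaw -0.9 tool shift [-0.0001  0.0001 -0.001 ] rows 1 [-0.0001  0.0001 -0.001 ] then roll -0.0
```

```bash
python3 -m creep '[{"xyz":[0,0,-0.02],"roll":0},{"xyz":[0,0,-0.04],"roll":0},{"xyz":[0,0,-0.05],"roll":0},{"xyz":[0,-0.02,-0.02],"roll":0},{"xyz":[0,-0.035,0],"roll":0},{"xyz":[-0.003,-0.05,0],"roll":0},{"xyz":[-0.003,-0.05,0],"roll":0},{"xyz":[-0.003,-0.05,0],"roll":0},{"xyz":[-0.003,-0.05,0],"roll":0},{"xyz":[-0.003,-0.05,0],"roll":0},{"xyz":[-0.003,-0.05,0],"roll":0},{"xyz":[-0.003,-0.05,0],"roll":0}]' -0.6 25
python3 -m creep '[{"xyz":[-0.003,-0.05,0],"roll":0},{"xyz":[-0.003,-0.05,0],"roll":0},{"xyz":[-0.003,-0.04,0],"roll":0},{"xyz":[-0.003,-0.025,0],"roll":0},{"xyz":[0,-0.01,0],"roll":0},{"xyz":[0,0,0],"roll":0},{"xyz":[0,0,0],"roll":0}]' -0.6 25
python3 -c "
from h import *
togo([.505,.2645,.04],-0.9)"
```

```text
clock: 41.2
ee_pos: [0.5109, 0.0861, 0.1248]
orientation: [-0.0, 1.0, -0.008, 0.001]
force: [0.4, -0.6, 0.7]
finger_gap: 0.267
grasp_force: 25.8
clock: 42.08
ee_pos: [0.5017, 0.2587, 0.1238]
orientation: [0.0, 1.0, -0.008, -0.0]
force: [0.4, -1.2, 0.5]
finger_gap: 0.265
grasp_force: 25.8
clock 42.08 ee [0.5017 0.2587 0.1238] yaw -1.0 tool shift [ 0.0032 -0.0059  0.0838] rows 2 [ 0.0016 -0.0029  0.0419] then roll -0.1
```

```bash
python3 -m creep '[{"xyz":[0.0032,-0.006,0.03],"roll":0},{"xyz":[0,0,0.035],"roll":0},{"xyz":[0,0,0.018],"roll":0},{"xyz":[0,0,0],"roll":0},{"xyz":[0,0,0],"roll":0}]' -0.6 25
python3 - <<'E'
from h import *
np.set_printoptions(precision=4,suppress=True)
togo([.505,.2645,.007],-0.9)
st=arm.observe(); c=cam("wrist",st); img=grab_frame("wrist"); save(img,"w14.png")
for n in("plain_pocket","blue_pocket","carrier"):
    for r in tip_of("wrist",n)[:1]: print(n,round(r["confidence"],2),np.round(r["location"]),atz(c,r["location"],.028))
u,v=proj(c,(.5475,.2640,.028)); u,v=int(u),int(v); print(u,v)
g=cv2.cvtColor(img,cv2.COLOR_RGB2GRAY)[max(v-50,0):v+50,u-50:u+50]
h=cv2.HoughCircles(cv2.resize(g,None,fx=3,fy=3,interpolation=cv2.INTER_CUBIC),cv2.HOUGH_GRADIENT,1,100,param1=80,param2=20,minRadius=60,maxRadius=120)
if h is not None:
    for x,y,r in h[0][:2]: print("circ",y/3+max(v-50,0),x/3+u-50,r/3,atz(c,(y/3+max(v-50,0),x/3+u-50),.028))
hsv=cv2.cvtColor(img,cv2.COLOR_RGB2HSV); m=cv2.inRange(hsv,(40,80,60),(85,255,255)); n,l,s,ce=cv2.connectedComponentsWithStats(m)
for i in range(1,n):
    if s[i,4]>60: print("green",s[i],atz(c,ce[i][::-1],.09))
E
```

```text
clock: 42.7
ee_pos: [0.5057, 0.2657, 0.0416]
orientation: [-0.0, 1.0, -0.008, 0.001]
force: [-0.4, 0.6, 0.5]
finger_gap: 0.269
grasp_force: 25.8
clock 42.70 ee [0.5057 0.2657 0.0416] yaw -0.9 tool shift [-0.0007  0.0012  0.0346] rows 1 [-0.0007  0.0012  0.0346] then roll -0.0
plain_pocket 0.62 [174. 284.] [0.5475 0.2616 0.028 ]
blue_pocket 0.88 [239. 283.] [0.5061 0.2629 0.028 ]
carrier 0.67 [199. 281.] [0.5322 0.2636 0.028 ]
279 173
circ 173.5 282.83334 27.933334 [0.5477 0.2623 0.028 ]
green [257 234  46  46 844] [0.525  0.2668 0.09  ]
green [ 253  278   55   48 2022] [0.5019 0.2646 0.09  ]
```

```bash
python3 -m creep '[{"xyz":[-0.0005,0.0014,0.008],"roll":0},{"xyz":[0,0,0.004],"roll":0},{"xyz":[0,0,0],"roll":0},{"xyz":[0,0,0],"roll":0}]' -0.6 25
python3 -c "
from h import *
togo([.5052,.2642,.007],-0.9)"
```

```text
clock: 43.4
ee_pos: [0.5044, 0.2643, 0.0286]
orientation: [0.0, 1.0, -0.008, -0.0]
force: [-0.1, 0.1, -0.0]
finger_gap: 0.27
grasp_force: 25.8
clock 43.40 ee [0.5044 0.2643 0.0286] yaw -0.9 tool shift [0.0008 0.0001 0.0216] rows 1 [0.0008 0.0001 0.0216] then roll -0.0
```

```bash
python3 -m creep '[{"xyz":[0.0008,0,0.004],"roll":0},{"xyz":[0,0,0.004],"roll":0},{"xyz":[0,0,0.003],"roll":0},{"xyz":[0,0,0],"roll":0}]' -0.6 25
```

```text
clock: 43.9
ee_pos: [0.505, 0.2641, 0.0173]
orientation: [0.0, 1.0, -0.008, -0.0]
force: [-0.7, -0.0, 0.9]
finger_gap: 0.265
grasp_force: 25.8
```

```bash
python3 -m creep '[{"xyz":[0,0,0.003],"roll":0},{"xyz":[0,0,0.003],"roll":0},{"xyz":[0,0,0],"roll":0}]' -0.6 25
```

```text
clock: 44.28
ee_pos: [0.505, 0.2642, 0.0114]
orientation: [0.0, 1.0, -0.008, -0.0]
force: [-0.1, 0.7, 0.0]
finger_gap: 0.268
grasp_force: 25.8
```

No contact force, and the vial's base is 10 mm inside the mouth. I ease down to the floor.

```bash
python3 -m creep '[{"xyz":[0,0,0.002],"roll":0},{"xyz":[0,0,0.001],"roll":0},{"xyz":[0,0,0],"roll":0}]' -0.6 25; python3 -m creep '[{"xyz":[0,0,0.001],"roll":0},{"xyz":[0,0,0],"roll":0}]' -0.6 25;  python3 -m creep '[{"xyz":[0,0,0.0007],"roll":0},{"xyz":[0,0,0],"roll":0}]' -0.6 25
```

```text
clock: 44.65
ee_pos: [0.5052, 0.2642, 0.0086]
orientation: [0.0, 1.0, -0.008, -0.0]
force: [-0.8, 0.4, -0.6]
finger_gap: 0.269
grasp_force: 25.8
clock: 44.9
ee_pos: [0.5052, 0.2642, 0.0076]
orientation: [0.0, 1.0, -0.008, -0.0]
force: [-0.8, 0.3, -0.7]
finger_gap: 0.266
grasp_force: 25.8
clock: 45.15
ee_pos: [0.5053, 0.2643, 0.007]
orientation: [-0.0, 1.0, -0.008, 0.0]
force: [0.4, -0.4, 0.4]
finger_gap: 0.27
grasp_force: 25.9
```

```bash
python3 -m creep '[{"xyz":[0,0,0.001],"roll":0},{"xyz":[0,0,0],"roll":0}]' -0.6 25; python3 -m creep '[{"xyz":[0,0,0.001],"roll":0},{"xyz":[0,0,0],"roll":0}]' -0.6 25
```

```text
clock: 45.4
ee_pos: [0.5055, 0.2644, 0.0069]
orientation: [-0.0, 1.0, -0.008, 0.0]
force: [-2.5, -1.4, 10.1]
finger_gap: 0.269
grasp_force: 26.7
clock: 45.65
ee_pos: [0.5057, 0.2646, 0.0067]
orientation: [-0.0, 1.0, -0.008, 0.001]
force: [-4.5, -0.9, 17.7]
finger_gap: 0.268
grasp_force: 27.5
```

It's on the floor at the expected height. I relieve the press, open and retreat straight up.

```bash
python3 -m creep '[{"xyz":[0,0,-0.002],"roll":0},{"xyz":[0,0,0],"roll":0}]' -0.6 25
python3 -m creep '[{"xyz":[0,0,0],"roll":0},{"xyz":[0,0,0],"roll":0}]' -0.38 25
python3 -m creep '[{"xyz":[0,0,0],"roll":0},{"xyz":[0,0,0],"roll":0},{"xyz":[0,0,0],"roll":0},{"xyz":[0,0,-0.02],"roll":0},{"xyz":[0,0,-0.04],"roll":0},{"xyz":[0,0,-0.04],"roll":0},{"xyz":[-0.04,0,-0.03],"roll":0},{"xyz":[-0.05,0,0],"roll":0},{"xyz":[0,0,0],"roll":0},{"xyz":[0,0,0],"roll":0}]' 0.4 25
python3 - <<'E'
from h import *
np.set_printoptions(precision=4,suppress=True)
st=arm.observe(); c=cam("wrist",st); img=grab_frame("wrist"); save(img,"w15.png"); print(st["ee_pos"],st["clock"])
hsv=cv2.cvtColor(img,cv2.COLOR_RGB2HSV); m=cv2.inRange(hsv,(40,80,60),(85,255,255)); n,l,s,ce=cv2.connectedComponentsWithStats(m)
for i in range(1,n):
    if s[i,4]>60: print("green",s[i],atz(c,ce[i][::-1],.063))
cs=cam("scene"); im=grab_frame("scene"); save(im,"fs.png")
for n in("carrier","sample_vial"):
    for r in tip_of("scene",n)[:1]: print("scene",n,np.round(r["location"]))
print(proj(cs,(.505,.2645,.013)),proj(cs,(.505,.2645,.063)))
hsv=cv2.cvtColor(im,cv2.COLOR_RGB2HSV); m=cv2.inRange(hsv,(40,80,30),(85,255,255)); n,l,s,ce=cv2.connectedComponentsWithStats(m)
for i in range(1,n):
    if s[i,4]>20: print("scene green",s[i],ce[i])
grab_frame("top"); 
for n in("sample_vial","old_vial","blank_vial","forceps"):
    for r in tip_of("top",n)[:1]: print("top",n,round(r["confidence"],2),np.round(r["location"]))
E
```

```text
clock: 45.9
ee_pos: [0.5053, 0.2643, 0.007]
orientation: [-0.0, 1.0, -0.008, 0.0]
force: [0.0, -0.8, -1.0]
finger_gap: 0.27
grasp_force: 25.8
clock: 46.15
ee_pos: [0.5051, 0.2641, 0.0067]
orientation: [0.0, 1.0, -0.008, -0.0]
force: [-0.6, -0.1, -0.5]
finger_gap: 0.309
grasp_force: 0.0
clock: 47.4
ee_pos: [0.4161, 0.2662, 0.1382]
orientation: [-0.001, 1.0, -0.008, 0.001]
force: [0.4, 0.4, 0.1]
finger_gap: 0.701
grasp_force: 0.0
[0.4161 0.2662 0.1382] 47.4
green [265  76  33  35 870] [0.5054 0.263  0.063 ]
scene carrier [234. 442.]
scene sample_vial [216. 444.]
[440.3067 225.7988] [444.9373 206.2123]
scene green [441 204  10  13  92] [445.2174 209.1304]
top sample_vial 0.69 [222. 114.]
top old_vial 0.56 [258. 391.]
top blank_vial 0.57 [164. 358.]
top forceps 0.76 [221. 430.]
```

The wrist view puts the green cap at (0.505, 0.263) and 63 mm high, and the scene camera matches an upright vial seated in the blue pocket. The other vials and the forceps haven't moved. Handing in.

```bash
python3 -c "
from plant import arm
print(arm.sign_off())"
```

```text
the job is handed in; nothing more can be done
None
```

The carrier is turned pockets-up in the photometer tray and the green vial stands upright in the pocket beside the blue stripe, handed in at about 48 s of the 72 s allowed; the sign-off gave no verdict.

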